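Let the tablet press down and open its guard

ROBOT

A 6-joint arm with a two-finger parallel gripper is mounted at the origin on the work surface. World frame = base frame: x ahead of the robot, y to its left, z up, the work surface at z = 0. Lengths are in m, angles in degrees, forces in N, time in s.
With the tool pointing down it reaches from about 0.25 to 0.725 m from the base axis. Payload 9.7 kg.
Tool frame: the origin (TCP) lies at the very end of the fingers, on their centre line; the grasp point (between the pads) lies 19 mm behind it (bot.grip_point_offset is the z of the grasp point in the tool frame, in m); z points along the fingers, x is the direction in which the jaws open and shut, and the axes are right-handed (so a half turn about z gives the same grasp; the last joint's range is limited). The gripper opens to 85 mm and grips with 20 to 120 N. Pads are 22 mm wide; open, the fingers measure 114 mm over their backs; the gripper's body (76 mm by 85 mm) begins 54 mm behind the grasp point. The pads swing forward as they close: fully open they stand 13 mm farther back than shut.
Start: joints at [68.354, 4.979, 10.078, 95.1, 0, 90], TCP at [0.203, 0.511, 0.231] pointing down, gripper open.
Joint ranges: [-179.16, 179.16], [-48.56, 103.87], [-65.8, 70.77], [-126.05, 130.52], [-82.76, 87.17], [-180, 180]. Speed limits (degrees/s): [127.2, 127.2, 147.25, 180, 180, 180].

INTERFACE

Orientations are given as [roll, pitch, yaw] about the fixed x, y, z axes, in that order (R = Rz(yaw) Ry(pitch) Rx(roll)).
In Python, from workcell import get_obs, viewer, job_done, bot gives the robot as it stands.
- The arm moves only by the shell command python3 -m handwheel 'ROWS' [FORCE]. ROWS is JSON, a list of rows, each a list of 5 numbers: the closure, from 0 (fully open) to 1 (shut), then the shift along the world's x, y, z in m, then the turn about the world's z in degrees. A call has 1 to 5 rows; each row is the pose to reach, as a shift and turn from the pose measured when the call began; what a row does not reach only later rows make up. A row lasts 1/10 s, in which the tool goes at most 50 mm and 8.59 degrees, less where a joint would pass 70% of its speed; a pose out of reach is approached as far as the arm can. A call with a gripper value outside its range is refused whole. The fingers move at their own pace and stop on an object; FORCE is the grip in N (left out, the last holds). Time passes only in rows, so rows that repeat a pose let the fingers close. It gives the time, the measured TCP pose, the force and the opening at its end, in the units of the state.
- get_obs(): the state, without advancing time (a new reading comes with each control period).
- viewer.camera(name): name is "scene" or "top"; returns a dict with "color" (400x640x3 uint8, blue, green, red), "K" (3x3 intrinsics, pixels), "origin" and "orientation" of the camera in the world. Camera axes: x right, y down, z forward; pixel columns grow to the right and rows downward; lengths in m; the calibration is good to about 2 mm. A picture is of the moment at which its call begins. There is no depth.
- job_done(): hands the job in, once; it reports no verdict.
The state is a dict: "time": time; "q": joint angles; "qd": joint speeds; "joint_efforts": joint torques, N m; "ee_pos": TCP position; "tcp_rot": TCP orientation; "wrist_force": force on the tool from outside, world axes, zero at the start; "torque": the same for the moment, N m; "opening": finger opening in m.
Only numpy, scipy, OpenCV 4.12 (cv2) and the standard library are available. Lean on these libraries where they do the work, as an engineer would, in place of code of your own. Each camera call takes 0.05 s, during which the arm holds its last target.

TASK

The pressing is finished. With the clear guard still shut, crack the press's red release valve open, anticlockwise, just far enough that the platen sinks slowly with the mould on it, never faster than 25 mm a second, and let it come all the way down. Then turn the valve fully shut again and swing the guard up by its black knob, past its spring's over-centre point, so that it stays up by itself; do not disturb the mould or the things standing around the press.

Things in the scene. Friction and masses are not known exactly. Their poses are not given: they have to be found in the camera images.
- press: Grey bench press for wax tablets, fixed, 230 mm deep, 260 wide, 280 tall: base casting (top at 80 mm), two columns, crown, pump block with stowed lever at its +y side, valve block and gauge at its -y side. Origin on the table under the ram's axis; x to its back, y left, z up. Its front (-x; base face 130 mm before the origin) faces the robot within 15 degrees.
- platen (a joint): Ram with the steel platen. In m: 0 = raised (at the start), 0.045 = fully down. It stands still until the valve passes a crack point, somewhere from 0.25 to 0.8 rad (it depends on the mould's hidden mass); beyond that it sinks at a steady speed, 6 to 12 mm/s for each 0.1 rad past it, settled within 0.2 s. With the valve turned back below that point it stops.
- platen_top (a point): Centre of the platen's top face (100 mm deep, 150 mm wide), 165 mm above the table when raised, 120 mm when down.
- mould_center (a point): Centre of the loose aluminium tablet mould, a block 90 mm deep, 120 wide, 41.5 tall, about 0.7 kg, standing on the platen close under the fixed upper bolster, behind the guard. It is to ride down with the platen and stay there.
- valve (a joint): Release valve. In rad: 0 = fully shut at its stop, grows anticlockwise (as seen looking at the handle's face from outside) up to 1.5; it starts between 0 and 0.1. It stays where it is left and takes about 0.3 to 0.5 Nm to turn.
- valve_grip (a point): Centre of the valve's red T-handle, 89 mm above the table: a bar 92 mm long, 16 wide, 22 deep. z = the stem's axis, pointing out: up and to the press's front, 35 degrees from vertical. x runs along the bar; both turn with it. Grip across the 16 mm with the tool in line with the stem. Beneath: stem 13 mm diameter; a 30 mm gland nut starts 35 mm below this point, the block's face 45 mm below.
- guard (a joint): Clear guard over the press's front and sides. In rad: 0 = shut, 1.66 = fully up at its stop. Hinge axis horizontal, across the press. Spring and weight pull it shut below about 1.0 rad (about 4 N at the knob when shut, less and less up to there); beyond, the spring swings it slowly up by itself in 2 to 4 s and holds it, if nothing is in its way.
- guard_knob (a point): Centre of the guard's black ball knob, 40 mm diameter, middle of its lower front; y axis parallel to the hinge. It stands 52 mm off the guard's sheet on a 14 mm stem. Shut: 137 mm above the table, 168 mm before the hinge; at 1.0 rad: 326 mm up, 177 mm before it. The sheet reaches 30 mm past the stem's foot and sweeps up under a hand left there, so draw back to the front after letting go.
- guard_hinge (a point): Middle of the guard's hinge axis (along this point's y), 240 mm above the table over the ram's axis. The guard opens front edge upward: a positive turn about +y of the press.
- bottle_center (a point): Amber glass scent bottle with black cap, 66 mm diameter, 135 mm tall; point half-way up. Stands loose beside the press.
- cup_center (a point): White ceramic cup, 76 mm diameter, 85 mm tall, holding paper scent strips that reach 140 mm; point half-way up the cup. Stands loose beside the press.
- candle_center (a point): White candle jar with a wooden lid, 82 mm diameter, 92 mm tall; point half-way up. Stands loose beside the press.
Mind the look-alikes: they are no part of the job. Leave any blue look-alike of the part that bears cup_center alone.

How it is judged:
By the outcome, as a careful person would: the job done as asked, in the order asked, and still so for the second after the job is handed in, with the robot touching nothing.
It also fails if it takes over 72 s, if anything falls off the work surface, if the arm or the gripper's body presses on something with over 40 N, if the wrist force passes 120 N, or if a joint passes its speed limit or range.

## Working session

There is one attempt and no reset: what is moved stays moved. The work goes in short steps, Python scripts to look and compute and a shell command to move; the robot and the scene stay as the last step left them, time stands still between calls to the robot, and variables do not carry over. Pictures are saved under pics/ and viewed, and the job is handed in when it is done.

```bash
ls; mkdir -p pics
python3 - <<'E'
from workcell import get_obs, viewer, bot
import cv2
o=get_obs()
for k,v in o.items(): print(k,v)
for n in("scene","top"):
    c=viewer.camera(n); cv2.imwrite(f"pics/{n}0.png",c["color"]); print(n,c["K"],c["origin"],c["orientation"])
print([a for a in dir(bot) if a[0]!='_'], bot.grip_point_offset)
E
```

```text
pics
time 0.0
q [6.83536383e+01 5.01240452e+00 1.00311017e+01 9.50993266e+01
 1.08869155e-03 8.99985954e+01]
qd [ 0.04256626 -0.10859439  0.09062247  0.0990035  -0.08615236 -0.03903962]
joint_efforts [-2.57273787e-03 -5.20389926e+01  4.64797425e+01  1.64941692e-02
 -1.49010075e-04  1.37696393e-06]
ee_pos [0.20278629 0.51098601 0.23054053]
tcp_rot [-1.79998909e+02  8.06294102e-02  6.83550429e+01]
wrist_force [0.16424661 0.12464078 0.0609105 ]
torque [0.00320936 0.04913455 0.03181204]
opening 0.08557321104626257
scene [[420.13027196   0.         309.58686032]
 [  0.         420.13027196 204.26599832]
 [  0.           0.           1.        ]] [ 0.99837836 -0.53374883  0.90878343] [-1.36701733e+02 -1.19452254e-01  3.74055391e+01]
top [[374.44409769   0.         316.04653802]
 [  0.         374.44409769 201.92303197]
 [  0.           0.           1.        ]] [0.34218628 0.01630101 1.25287285] [-1.68395018e+02  1.61886305e-01 -9.20816677e+01]
['PlanningError', 'grip_point_offset'] -0.0187
```

View pics/scene0.png

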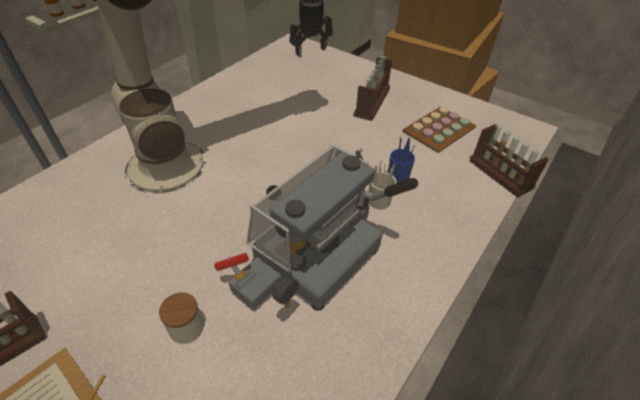

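View pics/top0.png

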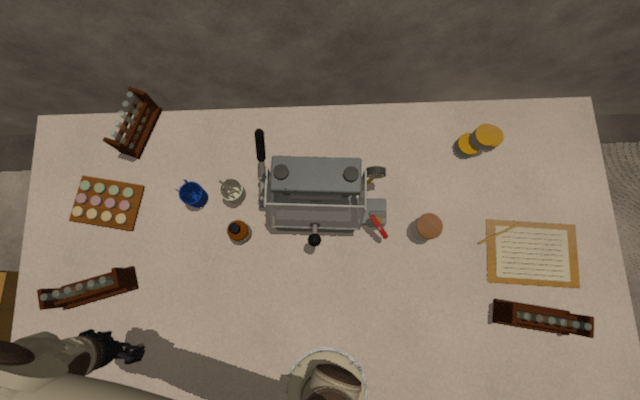

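The top view shows the press with guard shut at about (315,195), the knob at (314,240) and the red bar running from (372,218) to (385,236). Bottle is at (238,231), cup at (232,190), candle at (429,227). The blue look-alike is at (192,195). Next I'll measure from both views.

```bash
cat > h.py <<'E'
import numpy as np, cv2
from scipy.spatial.transform import Rotation as R
from workcell import get_obs, viewer
def cam(n):
    c=viewer.camera(n); c["R"]=R.from_euler('xyz',c["orientation"],degrees=True).as_matrix(); return c
def ray(c,p):
    d=c["R"]@np.linalg.solve(c["K"],[p[0],p[1],1.]); return np.array(c["origin"]),d/np.linalg.norm(d)
def plane(c,p,z):
    o,d=ray(c,p); return o+d*(z-o[2])/d[2]
def tri(c1,p1,c2,p2):
    o1,d1=ray(c1,p1);o2,d2=ray(c2,p2)
    s=np.linalg.lstsq(np.c_[d1,-d2],o2-o1,rcond=None)[0]
    a=o1+d1*s[0];b=o2+d2*s[1]; return (a+b)/2,np.linalg.norm(a-b)
def proj(c,X):
    v=c["K"]@(c["R"].T@(np.array(X)-c["origin"])); return v[:2]/v[2]
def red(img):
    h=cv2.cvtColor(img,cv2.COLOR_BGR2HSV)
    m=((h[...,0]<5)|(h[...,0]>174))&(h[...,1]>170)&(h[...,2]>90)
    n,l,s,ce=cv2.connectedComponentsWithStats(m.astype(np.uint8))
    k=1+np.argmax(s[1:,4]); return l==k,s[k],ce[k]
E
python3 - <<'E'
from h import *
a=cam("top");b=cam("scene")
for n,c,(x,y,w,h) in(("t",a,(210,110,250,160)),("s",b,(140,130,300,220))):
    cv2.imwrite(f"pics/crop_{n}.png",cv2.resize(c["color"][y:y+h,x:x+w],None,fx=800/w if n=='t' else 2.66,fy=800/w if n=='t' else 2.66,interpolation=cv2.INTER_CUBIC))
    m,s,ce=red(c["color"]); print(n,s,ce)
    r=cv2.minAreaRect(np.argwhere(m)[:,::-1].astype(np.float32)); print(r,cv2.boxPoints(r).tolist())
    c['ce']=ce
print(tri(a,a['ce'],b,b['ce']))
E
```

```text
t [371 215  10  12  50] [374.96 221.  ]
((374.8461608886719, 220.76922607421875), (12.75810432434082, 3.882901668548584), 56.3099365234375) [[369.69232177734375, 216.5384521484375], [372.923095703125, 214.38461303710938], [380.0, 225.0], [376.76922607421875, 227.15383911132812]]
s [215 254  33  15 216] [231.37037037 261.26388889]
((231.0226287841797, 261.5633544921875), (7.264865875244141, 32.49009323120117), 70.34617614746094) [[214.50225830078125, 263.6063537597656], [245.09954833984375, 252.67874145507812], [247.54299926757812, 259.5203552246094], [216.94570922851562, 270.4479675292969]]
(array([ 0.50677603, -0.17711465,  0.097464  ]), np.float64(0.017160259065971052))
```

View pics/crop_t.png

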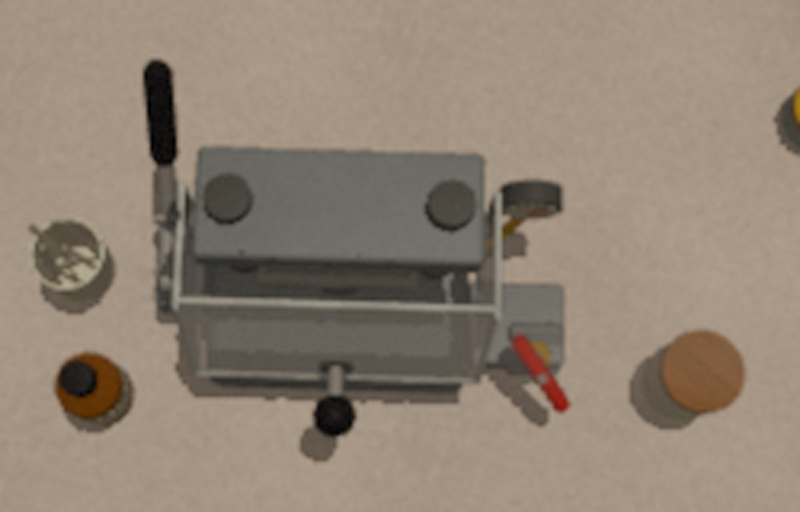

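View pics/crop_s.png

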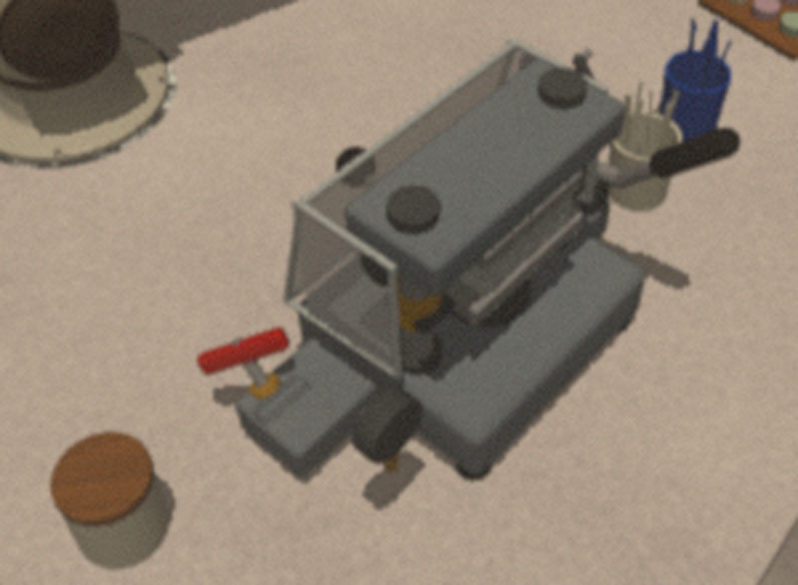

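```bash
python3 - <<'E'
import re
s=open('h.py').read().replace("(h[...,0]<5)|(h[...,0]>174))&(h[...,1]>170)&(h[...,2]>90)","(h[...,0]<8)|(h[...,0]>170))&(h[...,1]>140)&(h[...,2]>50)")
open('h.py','w').write(s)
E
python3 - <<'E'
from h import *
a=cam("top");b=cam("scene")
for n,c in(("t",a),("s",b)):
    m,s,ce=red(c["color"]); print(n,s,ce)
    P=np.argwhere(m)[:,::-1].astype(float); d=P-P.mean(0); u=np.linalg.svd(d,full_matrices=False)[2][0]
    t=d@u; c['e']=[P.mean(0)+u*t.min(),P.mean(0)+u*t.max()]; c['c']=np.mean(c['e'],0); print(c['e'],c['c'])
print('c',tri(a,a['c'],b,b['c']))
for i in(0,1):
  for j in(0,1): print(i,j,tri(a,a['e'][i],b,b['e'][j]))
# knob, dark blob
for n,c,(x,y,w,h) in(("t",a,(300,228,30,24)),("s",b,(262,180,20,17))):
    g=c["color"][y:y+h,x:x+w].max(2); m=(g<45).astype(np.uint8)
    k,l,s,ce=cv2.connectedComponentsWithStats(m); i=1+np.argmax(s[1:,4]); print(n,s[i],ce[i]+[x,y]); c['k']=ce[i]+[x,y]; print(g[::2,::2])
print('knob',tri(a,a['k'],b,b['k']))
# crown, 4 top corners from crop_t at z .28
f=250/800
for p in((198,148),(484,157),(482,268),(194,257)): print(plane(a,(210+p[0]*f,110+p[1]*f),.28))
for nm,p,z in(("candle",(704,371),.092),("bottlecap",(77,378),.135),("cup",(70,252),.085)):print(nm,plane(a,(210+p[0]*f,110+p[1]*f),z))
E
```

```text
t [370 215  18  24 117] [378.33333333 225.94871795]
[array([370.98085195, 215.01287378]), array([385.9887948 , 237.33520493])] [378.48482337 226.17403936]
s [215 254  33  16 248] [231.16532258 261.50806452]
[array([246.78843119, 256.35816901]), array([215.24877048, 266.75468874])] [231.01860083 261.55642888]
c (array([ 0.49643354, -0.18147072,  0.08961828]), np.float64(1.1045615245161758e-05))
0 0 (array([ 0.52876026, -0.15743975,  0.11130605]), np.float64(0.000981086042381248))
0 1 (array([ 0.5091573 , -0.18962368,  0.10457027]), np.float64(0.07575640972938835))
1 0 (array([ 0.48713954, -0.17403959,  0.08898672]), np.float64(0.07740300706169029))
1 1 (array([ 0.46317494, -0.20623366,  0.06730938]), np.float64(0.000747359303603602))
t [  8   6  13  12 114] [313.92982456 239.39473684]
[[ 85  92  99 100 101  71  88 123 109  89 105 107 103 110 111]
 [ 51  52  52  52  50  53  79 124 105  54  50  52  55  56  55]
 [ 97  94  93  93  94  90  94 123 107  86  86  85  87  84  84]
 [102  95  98  98  99  75  34  28  29  67  95  97 100  98  97]
 [167 169 169 168 137  20  23  28  18  25 131 155 157
[... 531 characters left out ...]
 178 184 181 179 182 179 180 179 179]
 [185 185 183 182 172 160 162 168 181 164]
 [181 180 183 157  89  63  58  92 155 143]
 [181 179 158  75  49  52 100 136 131 104]
 [178 182 112  45  63 112 148 115  79  85]
 [180 178 102  71 139 140 100  75  79  80]
 [181 179 131 136 132  87  76  77  73  85]
 [176 162 147 116  81  76  79  76  91  98]]
knob (array([0.45535846, 0.02113524, 0.15540459]), np.float64(0.0009474879292733366))
[0.67319146 0.12731333 0.28      ]
[ 0.6561449  -0.11518228  0.28      ]
[ 0.55977163 -0.10766786  0.28      ]
[0.57805179 0.13185035 0.28      ]
candle [ 0.49095611 -0.3417232   0.092     ]
bottlecap [0.50044889 0.26035207 0.135     ]
cup [0.63508376 0.27926959 0.085     ]
```

Run:
```python
from h import *
i=cv2.imread('pics/scene0.png'); j=i[175:305,240:390]
j=cv2.resize(j,None,fx=4.5,fy=4.5,interpolation=cv2.INTER_CUBIC); j=np.clip(j.astype(float)*1.6,0,255).astype(np.uint8)
cv2.imwrite('pics/z.png',j)
i=cv2.imread('pics/top0.png'); j=i[180:250,255:400]
j=cv2.resize(j,None,fx=5.5,fy=5.5,interpolation=cv2.INTER_CUBIC); j=np.clip(j.astype(float)*1.6,0,255).astype(np.uint8)
cv2.imwrite('pics/zt.png',j)
b=cam('scene');a=cam('top')
k=plane(a,(313.93,239.39),.137);print(k,proj(b,k), tri(a,(313.93,239.39),b,(273.3,192.8)))
psi=np.radians(-4.05);X=np.array([np.cos(psi),np.sin(psi),0]);Y=np.array([-X[1],X[0],0])
O=k+.168*X;O[2]=0;print('O',O)
for zz in(.165,.12,.2065):
  for x,y in((.05,.075),(.05,-.075),(-.05,-.075),(-.05,.075)):print(zz,x,y,proj(b,O+x*X+y*Y+[0,0,zz]).round(1),proj(a,O+x*X+y*Y+[0,0,zz]).round(1))
```

```text
[0.45759283 0.02157489 0.137     ] [273.39133277 192.31971271] (array([0.45759962, 0.02140918, 0.13543198]), np.float64(0.0004640295834595212))
O [0.6251733  0.00970956 0.        ]
0.165 0.05 0.075 [359.2 210.2] [291.6 165.6]
0.165 0.05 -0.075 [318.6 247.5] [341.2 167.2]
0.165 -0.05 -0.075 [285.9 224.8] [340.5 199.6]
0.165 -0.05 0.075 [327.2 190.7] [290.  197.9]
0.12 0.05 0.075 [357.6 222.5] [292.6 169.9]
0.12 0.05 -0.075 [318.2 259.5] [340.3 171.4]
0.12 -0.05 -0.075 [286.7 236.9] [339.6 202.6]
0.12 -0.05 0.075 [326.7 203. ] [291.1 201. ]
0.2065 0.05 0.075 [360.8 198.2] [290.7 161.4]
0.2065 0.05 -0.075 [318.9 235.7] [342.1 163.1]
0.2065 -0.05 -0.075 [285.2 212.8] [341.4 196.6]
0.2065 -0.05 0.075 [327.8 178.6] [289.  194.8]
```

View pics/z.png

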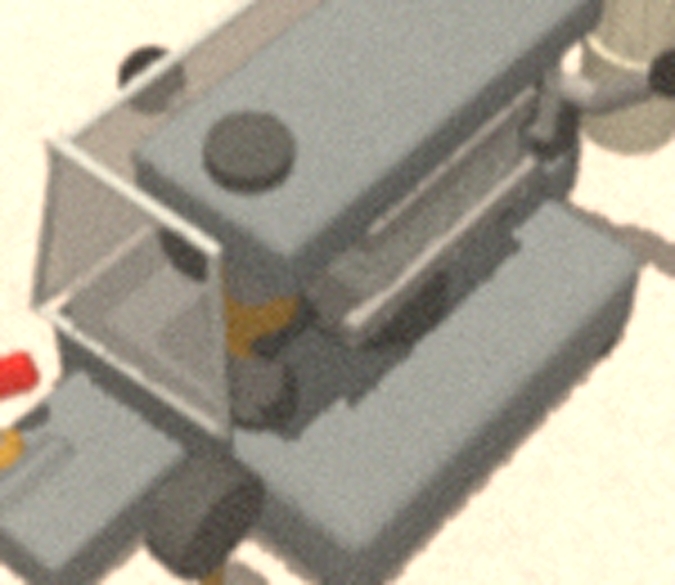

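View pics/zt.png

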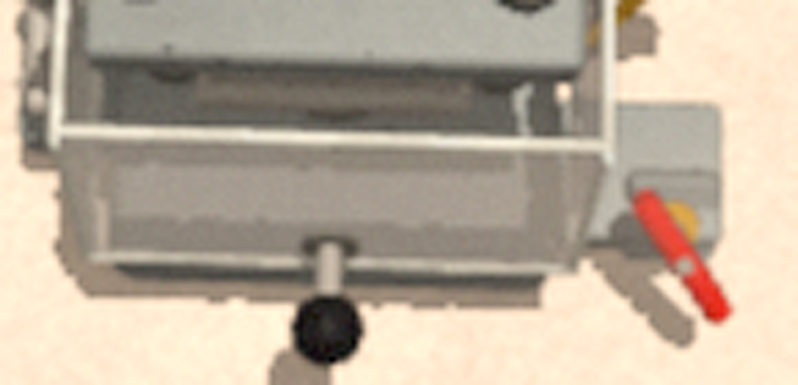

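Platen's back edge in the scene view runs (317,247)–(359,210), which matches the prediction for z = 0.165, so I can track it. The knob triangulates to z = 0.135 and the valve to z = 0.0896, both as expected. I can only yaw the tool, so I'll straddle the bar's front end with vertical fingers and push it round.

```bash
python3 -m handwheel '[[0.55,0.02,-0.045,0.005,-8.5],[0.55,0.04,-0.09,0.01,-17],[0.55,0.06,-0.135,0.02,-25.5],[0.55,0.08,-0.18,0.02,-34],[0.55,0.10,-0.225,0.02,-42.5]]' 30
python3 -m handwheel '[[0.55,0.01,-0.045,0,-8.5],[0.55,0.02,-0.09,0,-17],[0.55,0.03,-0.135,0,-25.5],[0.55,0.04,-0.18,0,-34],[0.55,0.05,-0.225,0,-42.5]]'
```

```text
time: 0.9
ee_pos: [0.3032, 0.2845, 0.2516]
tcp_rot: [-180.0, -0.1, 25.5]
wrist_force: [1.5, 0.3, 1.5]
opening: 0.0386
time: 1.4
ee_pos: [0.3531, 0.0577, 0.2519]
tcp_rot: [-180.0, -0.1, -17.3]
wrist_force: [-0.1, 0.0, -0.0]
opening: 0.0385
```

```bash
python3 -m handwheel '[[0.55,0.015,-0.045,0,-8.5],[0.55,0.03,-0.09,0,-17],[0.55,0.05,-0.135,0,-25.5],[0.55,0.07,-0.175,-0.01,-34],[0.55,0.09,-0.215,-0.03,-42]]'
python3 -m handwheel '[[0.55,0.025,-0.035,-0.02,-5],[0.55,0.029,-0.043,-0.06,-5],[0.55,0.029,-0.043,-0.09,-5],[0.55,0.029,-0.043,-0.10,-5]]'
python3 - <<'E'
from h import *
for n in('scene','top'):
    c=cam(n);cv2.imwrite(f'pics/{n}1.png',c['color'])
a=c['color'][170:290,320:440]; cv2.imwrite('pics/a.png',cv2.resize(a,None,fx=5,fy=5))
s=cv2.imread('pics/scene1.png')[200:330,160:340]; cv2.imwrite('pics/b.png',cv2.resize(s,None,fx=4,fy=4))
o=get_obs();print(o['time'],o['ee_pos'],o['tcp_rot'],o['q'])
E
```

```text
time: 1.9
ee_pos: [0.4441, -0.1597, 0.2229]
tcp_rot: [-179.8, -0.3, -59.7]
wrist_force: [1.6, -0.1, 0.7]
opening: 0.0384
time: 2.3
ee_pos: [0.4716, -0.2025, 0.1194]
tcp_rot: [180.0, -0.0, -64.7]
wrist_force: [-0.0, -0.2, -0.6]
opening: 0.0387
2.4 [ 0.47234241 -0.20230074  0.12206639] [-1.79911429e+02 -1.59068637e-01 -6.46858860e+01] [-2.31633835e+01 -9.21178332e-01 -8.06312755e+00  8.26802421e+01
 -3.91361510e-02  1.31522319e+02]
```

View pics/a.png

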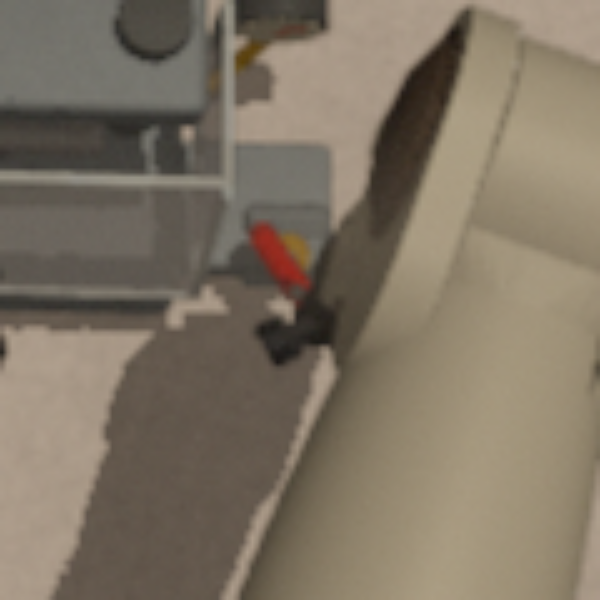

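View pics/b.png

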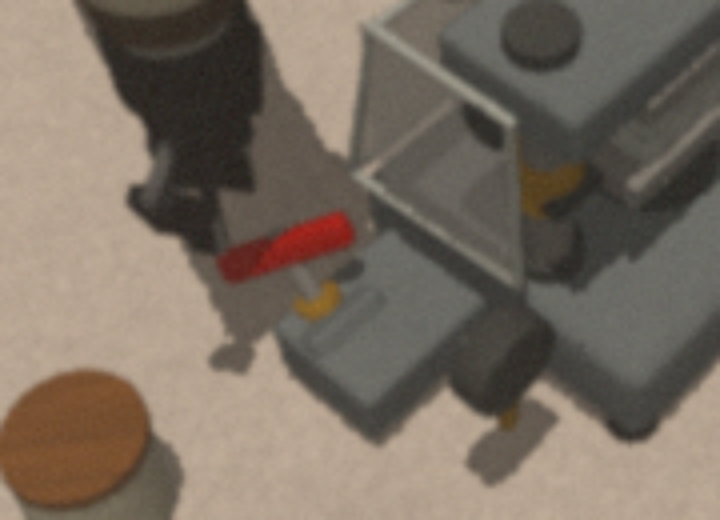

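The fingers hang over the bar's front end, near scene pixel (215,255). Descending to straddle it.

```bash
python3 -m handwheel '[[0.55,0,0.001,-0.02,0],[0.55,0,0.001,-0.04,0],[0.55,0,0.001,-0.055,0],[0.55,0,0.001,-0.068,0],[0.55,0,0.001,-0.068,0]]'
cat >> h.py <<'E'
psi=np.radians(-4.05);PX=np.array([np.cos(psi),np.sin(psi),0]);PY=np.array([-PX[1],PX[0],0]);PO=np.array([.62517,.00971,0])
def prof(b):
    g=cv2.GaussianBlur(b['color'],(0,0),.6).astype(np.float32).mean(2)
    zs=np.arange(.105,.180,.0005); out=[]
    for z in zs:
        t=np.linspace(-.055,.055,60)
        q=np.array([proj(b,PO+.05*PX+y*PY+[0,0,z]) for y in t]).astype(np.float32)
        out.append(cv2.remap(g,q[None,:,0].copy(),q[None,:,1].copy(),cv2.INTER_LINEAR).mean())
    return zs,np.array(out)
def platen(b):
    zs,p=prof(b); i=int(np.argmax(p)); return zs[i],p[i]
V0=np.array([.4964,-.1815,.0896]); ST=-np.sin(np.radians(35))*PX+[0,0,np.cos(np.radians(35))]
def valve(b):
    m,s,ce=red(b['color']); P=np.argwhere(m)[:,::-1].astype(float)
    d=P-P.mean(0);u=np.linalg.svd(d,full_matrices=False)[2][0]
    o1=[]
    for p in(P.mean(0)-6*u,P.mean(0)+6*u):
        o,r=ray(b,p); o1.append(o+r*(ST@(V0-o))/(ST@r))
    v=o1[1]-o1[0]; e1=np.array([.707,.526,.474]);e1-=ST*(e1@ST);e1/=np.linalg.norm(e1);e2=np.cross(ST,e1)
    a=np.arctan2(v@e2,v@e1); a=(a+np.pi/2)%np.pi-np.pi/2
    return a,s[2:5],P.mean(0)
def look(tag=None):
    o=get_obs();b=cam('scene');z,p=platen(b);a,s,c=valve(b)
    print('t %.2f platen z %.4f (%.0f) valve %.3f'%(o['time'],z,p,a),s,c.round(1),'ee',o['ee_pos'].round(4),'F',o['wrist_force'].round(1))
    if tag: cv2.imwrite(f'pics/{tag}.png',b['color'])
    return b
E
python3 - <<'E'
from h import *
b=look('s2'); zs,p=prof(b); print(p[::5].round(0))
s=b['color'][200:330,160:340]; cv2.imwrite('pics/b2.png',cv2.resize(s,None,fx=4,fy=4))
E
```

```text
time: 2.9
ee_pos: [0.4719, -0.201, 0.0533]
tcp_rot: [-180.0, -0.1, -64.7]
wrist_force: [0.2, 0.9, -0.7]
opening: 0.0385
t 2.90 platen z 0.1710 (107) valve 0.054 [ 29  16 236] [233.9 260.8] ee [ 0.4719 -0.201   0.0533] F [ 0.2  0.9 -0.7]
[ 65.  60.  57.  55.  54.  53.  53.  53.  53.  53.  52.  52.  52.  52.
  53.  55.  58.  61.  64.  67.  70.  73.  79.  86.  95. 102. 106. 106.
 101.  95.]
```

View pics/b2.png

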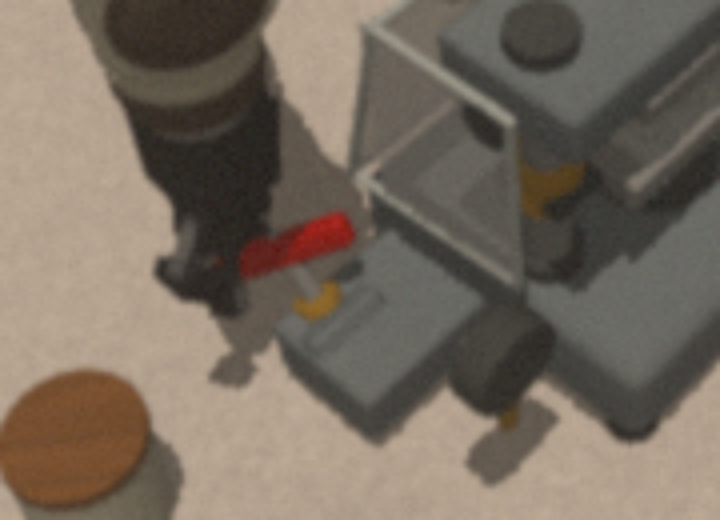

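Run:
```python
from h import *
e1=np.array([.707,.526,.474]);e1-=ST*(e1@ST);e1/=np.linalg.norm(e1);e2=np.cross(ST,e1)
h0=None
print('ST',ST)
for th in np.arange(0,1.3,.1):
    r=-(e1*np.cos(th)+e2*np.sin(th)); P=V0+.035*r; h=np.degrees(np.arctan2(r[1],r[0]))%360
    if h0 is None:h0=h
    w=np.array([-np.sin(np.radians(h)),np.cos(np.radians(h)),0])
    w=w*1.0
    for off in(.009,):
        T=P+off*w
    print('%.1f'%th,'P',P.round(4),'yaw',round(h-h0,1),'T',(T+[0,0,-.02]).round(4),'d', (T+[0,0,-.02]-[.4719,-.2010,.0533]).round(4))
print('jaw yaw dir', h0, -64.7)
```

```text
ST [-0.5721441   0.04050997  0.81915204]
0.0 P [ 0.4716 -0.1999  0.0732] yaw 0.0 T [ 0.4769 -0.2071  0.0532] d [ 0.005  -0.0061 -0.0001]
0.1 P [ 0.4731 -0.2028  0.0744] yaw 5.9 T [ 0.4792 -0.2094  0.0544] d [ 0.0073 -0.0084  0.0011]
0.2 P [ 0.4749 -0.2054  0.0758] yaw 11.6 T [ 0.4816 -0.2114  0.0558] d [ 0.0097 -0.0104  0.0025]
0.3 P [ 0.4769 -0.2079  0.0773] yaw 17.0 T [ 0.4842 -0.2132  0.0573] d [ 0.0123 -0.0122  0.004 ]
0.4 P [ 0.4791 -0.21    0.079 ] yaw 22.3 T [ 0.4868 -0.2147  0.059 ] d [ 0.0149 -0.0137  0.0057]
0.5 P [ 0.4815 -0.2119  0.0807] yaw 27.4 T [ 0.4896 -0.2159  0.0607] d [ 0.0177 -0.0149  0.0074]
0.6 P [ 0.484  -0.2135  0.0825] yaw 32.3 T [ 0.4924 -0.2167  0.0625] d [ 0.0205 -0.0157  0.0092]
0.7 P [ 0.4867 -0.2147  0.0845] yaw 37.2 T [ 0.4953 -0.2173  0.0645] d [ 0.0234 -0.0163  0.0112]
0.8 P [ 0.4894 -0.2157  0.0864] yaw 41.9 T [ 0.4982 -0.2175  0.0664] d [ 0.0263 -0.0165  0.0131]
0.9 P [ 0.4922 -0.2162  0.0884] yaw 46.7 T [ 0.5012 -0.2173  0.0684] d [ 0.0293 -0.0163  0.0151]
1.0 P [ 0.4951 -0.2165  0.0904] yaw 51.3 T [ 0.5041 -0.2168  0.0704] d [ 0.0322 -0.0158  0.0171]
1.1 P [ 0.498  -0.2164  0.0924] yaw 56.1 T [ 0.507  -0.2159  0.0724] d [ 0.0351 -0.0149  0.0191]
1.2 P [ 0.5008 -0.2159  0.0944] yaw 60.8 T [ 0.5097 -0.2147  0.0744] d [ 0.0378 -0.0137  0.0211]
jaw yaw dir 216.52559004153156 -64.7
```

```bash
python3 -m handwheel '[[0.55,0.002,-0.002,0,7],[0.55,0.005,-0.006,0,11],[0.55,0.0073,-0.0084,0.001,17],[0.55,0.0085,-0.0094,0.0018,20],[0.55,0.0097,-0.0104,0.0025,22.6]]'
python3 - <<'E'
from h import *
b=look('s3')
s=b['color'][200:330,160:340]; cv2.imwrite('pics/b3.png',cv2.resize(s,None,fx=4,fy=4))
E
```

```text
time: 3.45
ee_pos: [0.4813, -0.2099, 0.057]
tcp_rot: [-179.8, 0.1, -41.9]
wrist_force: [-5.4, 10.4, -1.0]
opening: 0.0387
t 3.45 platen z 0.1710 (106) valve 0.266 [ 25  17 197] [236.2 259.7] ee [ 0.4813 -0.2099  0.057 ] F [-5.4 10.4 -1. ]
```

View pics/b3.png

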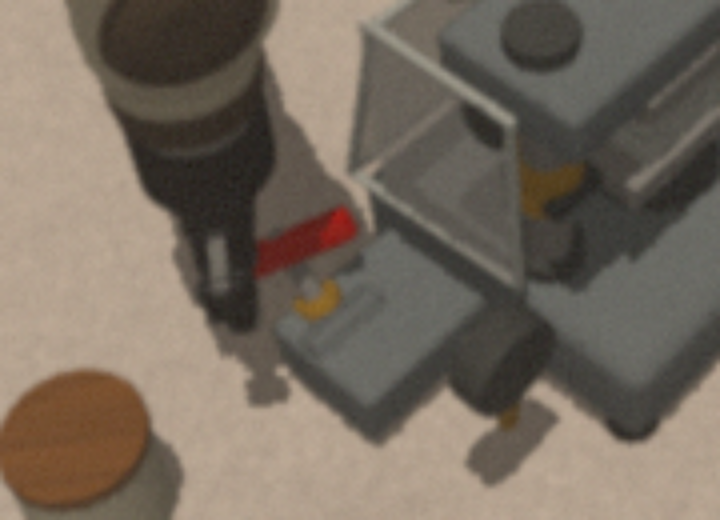

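```bash
python3 -m handwheel '[[0.55,0.0014,-0.0012,0.0008,3],[0.55,0.0028,-0.0022,0.0016,6],[0.55,0.0028,-0.0022,0.0016,6],[0.55,0.0028,-0.0022,0.0016,6]]'
python3 -c "
from h import *
look()"
python3 -m handwheel '[[0.55,0.0013,-0.0009,0.0008,3],[0.55,0.0013,-0.0009,0.0008,3],[0.55,0.0013,-0.0009,0.0008,3]]'
python3 -c "
from h import *
look()"
```

```text
time: 3.9
ee_pos: [0.4831, -0.2112, 0.0589]
tcp_rot: [-179.8, 0.2, -35.7]
wrist_force: [-5.9, 5.8, -1.6]
opening: 0.0383
t 3.90 platen z 0.1710 (106) valve 0.373 [ 24  18 201] [236.6 259.2] ee [ 0.4831 -0.2112  0.0589] F [-5.9  5.8 -1.6]
time: 4.25
ee_pos: [0.4834, -0.2111, 0.0598]
tcp_rot: [-179.8, 0.4, -32.7]
wrist_force: [-4.3, 4.9, -2.8]
opening: 0.0384
t 4.25 platen z 0.1710 (106) valve 0.398 [ 25  17 195] [237.  258.9] ee [ 0.4834 -0.2111  0.0598] F [-4.3  4.9 -2.8]
```

```bash
python3 -m handwheel '[[0.55,0.0022,-0.0016,0.0008,3],[0.55,0.0022,-0.0016,0.0008,3],[0.55,0.0022,-0.0016,0.0008,3]]'
python3 -c "
from h import *
look()"
python3 -m handwheel '[[0.55,0.0022,-0.0014,0.0006,2.5],[0.55,0.0022,-0.0014,0.0006,2.5],[0.55,0.0022,-0.0014,0.0006,2.5]]'
python3 -c "
from h import *
look()"
```

```text
time: 4.6
ee_pos: [0.4845, -0.2118, 0.0608]
tcp_rot: [-179.8, 0.6, -29.7]
wrist_force: [-5.1, 5.1, -3.0]
opening: 0.0386
t 4.60 platen z 0.1710 (106) valve 0.471 [ 23  17 186] [237.2 258.7] ee [ 0.4845 -0.2118  0.0608] F [-5.1  5.1 -3. ]
time: 4.95
ee_pos: [0.4855, -0.2123, 0.0616]
tcp_rot: [-179.7, 0.8, -27.2]
wrist_force: [-6.3, 5.0, -0.8]
opening: 0.0386
t 4.95 platen z 0.1710 (106) valve 0.477 [ 23  17 183] [237.4 258.5] ee [ 0.4855 -0.2123  0.0616] F [-6.3  5.  -0.8]
```

```bash
python3 -m handwheel '[[0.55,0.0024,-0.0012,0.0008,3],[0.55,0.0024,-0.0012,0.0008,3],[0.55,0.0024,-0.0012,0.0008,3]]'
python3 -c "
from h import *
look()"
python3 -m handwheel '[[0.55,0.0025,-0.0010,0.0008,3],[0.55,0.0025,-0.0010,0.0008,3],[0.55,0.0025,-0.0010,0.0008,3]]'
python3 -c "
from h import *
b=look('s5')
s=b['color'][200:330,160:340]; cv2.imwrite('pics/b5.png',cv2.resize(s,None,fx=4,fy=4))"
```

```text
time: 5.3
ee_pos: [0.4867, -0.2127, 0.0625]
tcp_rot: [-179.7, 1.0, -24.2]
wrist_force: [-6.8, 4.6, -2.2]
opening: 0.0385
t 5.30 platen z 0.1710 (107) valve 0.490 [ 21  16 170] [237.9 258. ] ee [ 0.4867 -0.2127  0.0625] F [-6.8  4.6 -2.2]
time: 5.65
ee_pos: [0.4878, -0.2129, 0.0634]
tcp_rot: [-179.7, 1.2, -21.2]
wrist_force: [-7.0, 3.8, -2.8]
opening: 0.0384
t 5.65 platen z 0.1705 (107) valve 0.544 [ 21  16 164] [238.2 257.6] ee [ 0.4878 -0.2129  0.0634] F [-7.   3.8 -2.8]
```

View pics/b5.png

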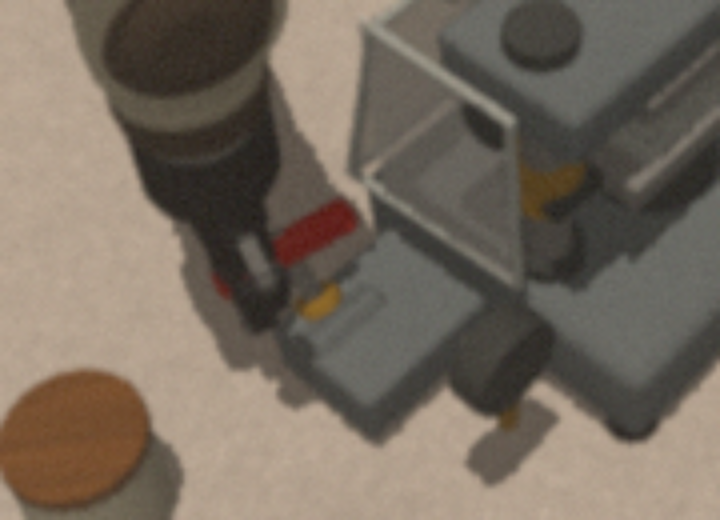

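```bash
python3 -m handwheel '[[0.55,0.0010,-0.0004,0.0,0],[0.55,0.0010,-0.0004,0.0,0],[0.55,0.0010,-0.0004,0,0]]'
python3 -c "
from h import *
look()"
python3 -m handwheel '[[0.55,0.0023,-0.0010,0.0006,2],[0.55,0.0023,-0.0010,0.0006,2],[0.55,0.0023,-0.0010,0.0006,2]]'
python3 -c "
from h import *
look()"
```

```text
time: 6.0
ee_pos: [0.4877, -0.2128, 0.0637]
tcp_rot: [-179.7, 1.3, -21.2]
wrist_force: [-6.0, 2.5, -3.0]
opening: 0.0386
t 6.00 platen z 0.1695 (107) valve 0.587 [ 21  16 165] [238.2 257.5] ee [ 0.4877 -0.2128  0.0637] F [-6.   2.5 -3. ]
time: 6.35
ee_pos: [0.4886, -0.2132, 0.0644]
tcp_rot: [-179.7, 1.5, -19.2]
wrist_force: [-7.2, 2.9, -3.3]
opening: 0.0383
t 6.35 platen z 0.1675 (107) valve 0.602 [ 20  16 158] [238.4 257.3] ee [ 0.4886 -0.2132  0.0644] F [-7.2  2.9 -3.3]
```

Platen has begun to sink. Holding here and measuring its speed.

```bash
python3 -m handwheel '[[0.55,0.0008,-0.0004,0.0,0],[0.55,0.0008,-0.0004,0.0,0],[0.55,0.0008,-0.0004,0,0],[0.55,0.0008,-0.0004,0,0],[0.55,0.0008,-0.0004,0,0]]'
python3 -c "
from h import *
look()"
python3 -m handwheel '[[0.55,0.0008,-0.0004,0.0,0],[0.55,0.0008,-0.0004,0.0,0],[0.55,0.0008,-0.0004,0,0],[0.55,0.0008,-0.0004,0,0],[0.55,0.0008,-0.0004,0,0]]'
python3 -c "
from h import *
look()"
```

```text
time: 6.9
ee_pos: [0.4885, -0.2131, 0.0647]
tcp_rot: [-179.7, 1.6, -19.2]
wrist_force: [-5.1, 2.0, -2.5]
opening: 0.0381
t 6.90 platen z 0.1640 (108) valve 0.627 [ 20  16 160] [238.4 257.3] ee [ 0.4885 -0.2131  0.0647] F [-5.1  2.  -2.5]
time: 7.45
ee_pos: [0.4884, -0.2131, 0.0651]
tcp_rot: [-179.6, 1.8, -19.2]
wrist_force: [-4.3, 3.3, -3.0]
opening: 0.0384
t 7.45 platen z 0.1605 (108) valve 0.570 [ 20  16 156] [238.4 257.3] ee [ 0.4884 -0.2131  0.0651] F [-4.3  3.3 -3. ]
```

```bash
for i in 1 2 3; do python3 -m handwheel '[[0.55,0.0002,0,-0.0003,0],[0.55,0.0002,0,-0.0003,0],[0.55,0.0002,0,-0.0003,0],[0.55,0.0002,0,-0.0003,0],[0.55,0.0002,0,-0.0003,0]]' >/dev/null
python3 -c "
from h import *
look()"; done
```

```text
t 8.00 platen z 0.1570 (108) valve 0.623 [ 20  16 161] [238.4 257.3] ee [ 0.4884 -0.2131  0.0651] F [-5.   2.2 -0.2]
t 8.55 platen z 0.1535 (108) valve 0.560 [ 20  16 160] [238.4 257.3] ee [ 0.4884 -0.213   0.0651] F [-5.1  1.7  0.3]
t 9.10 platen z 0.1500 (108) valve 0.592 [ 20  15 157] [238.6 257.2] ee [ 0.4884 -0.213   0.0651] F [-5.5  1.7 -0. ]
```

Sinking steadily at 6.4 mm/s, with about 24 mm left.

```bash
for i in 1 2 3 4 5 6 7 8 9; do python3 -m handwheel '[[0.55,0.0002,0,-0.0003,0],[0.55,0.0002,0,-0.0003,0],[0.55,0.0002,0,-0.0003,0],[0.55,0.0002,0,-0.0003,0],[0.55,0.0002,0,-0.0003,0]]' >/dev/null
python3 -c "
from h import *
b=look('s9')"; done; python3 -c "
from h import *
i=cv2.imread('pics/s9.png')[175:305,220:390]
cv2.imwrite('pics/z9.png',np.clip(cv2.resize(i,None,fx=4.5,fy=4.5,interpolation=2)*1.6,0,255))"
```

```text
t 9.65 platen z 0.1465 (109) valve 0.605 [ 20  16 157] [238.4 257.3] ee [ 0.4884 -0.213   0.0651] F [-5.4  2.8 -0.3]
t 10.20 platen z 0.1430 (108) valve 0.581 [ 20  16 161] [238.4 257.3] ee [ 0.4884 -0.213   0.0651] F [-5.1  1.2 -0.5]
t 10.75 platen z 0.1395 (108) valve 0.586 [ 20  16 155] [238.5 257.2] ee [ 0.4884 -0.213   0.0651] F [-5.1  1.9 -1. ]
t 11.30 platen z 0.1360 (108) valve 0.604 [ 20  16 159] [238.4 257.4] ee [ 0.4884 -0.213   0.0651] F [-4.4  1.1 -0.9]
t 11.85 platen z 0.1330 (108) valve 0.565 [ 20  15 156] [238.4 257.3] ee [ 0.4884 -0.213   0.0651] F [-5.3  0.9 -0.5]
t 12.40 platen z 0.1300 (108) valve 0.637 [ 20  16 160] [238.4 257.3] ee [ 0.4883 -0.213   0.0651] F [-5.4  1.3 -1.3]
t 12.95 platen z 0.1270 (108) valve 0.606 [ 20  16 157] [238.4 257.3] ee [ 0.4883 -0.213   0.0651] F [-4.5  0.9 -0.3]
t 13.50 platen z 0.1270 (108) valve 0.612 [ 20  16 156] [238.5 257.2] ee [ 0.4883 -0.213   0.0651] F [-5.3  1.1  0.2]
t 14.05 platen z 0.1270 (107) valve 0.645 [ 20  16 160] [238.3 257.4] ee [ 0.4883 -0.213   0.0651] F [-5.5  2.7 -1.1][ WARN:0@0.671] global loadsave.cpp:1063 imwrite_ Unsupported depth image for selected encoder is fallbacked to CV_8U.
```

View pics/z9.png

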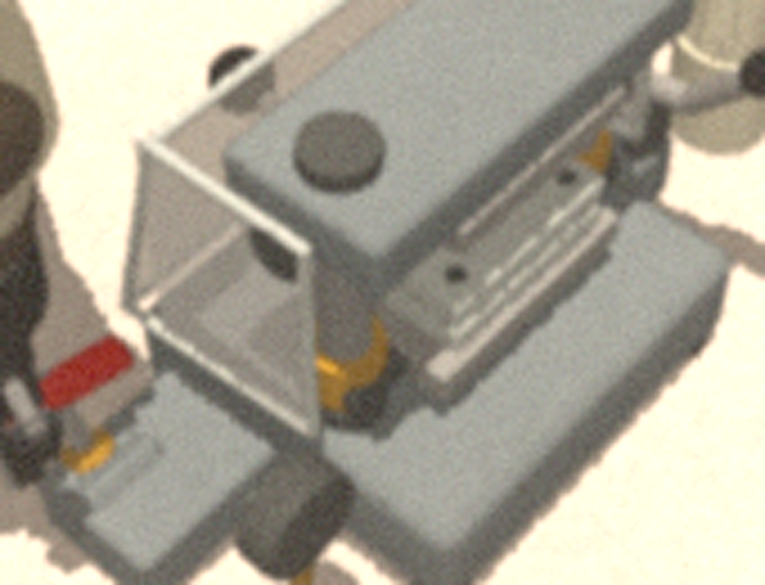

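Platen has stopped 44 mm down with the mould standing on it. Now turning the valve back.

```bash
python3 -m handwheel '[[0.55,-0.007,0.0015,-0.002,-1],[0.55,-0.0127,0.0028,-0.003,-2],[0.55,-0.016,0.0065,-0.0055,-9.5],[0.55,-0.0186,0.0105,-0.008,-17.3],[0.55,-0.0207,0.0152,-0.010,-25.6]]'
python3 -c "
from h import *
b=look('s10')
s=b['color'][200:330,160:340]; cv2.imwrite('pics/b10.png',cv2.resize(s,None,fx=4,fy=4))"
```

```text
time: 14.6
ee_pos: [0.4712, -0.1991, 0.0564]
tcp_rot: [-179.5, 1.5, -45.2]
wrist_force: [14.1, -9.8, -7.3]
opening: 0.0385
t 14.60 platen z 0.1270 (108) valve 0.307 [ 26  18 213] [235.9 259.5] ee [ 0.4712 -0.1991  0.0564] F [14.1 -9.8 -7.3]
```

View pics/b10.png

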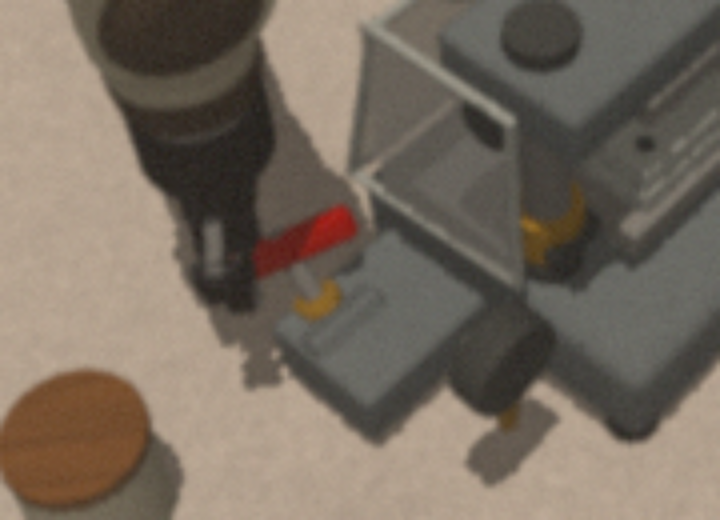

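```bash
python3 -m handwheel '[[0.55,-0.0025,0.003,-0.0015,-4],[0.55,-0.005,0.0064,-0.003,-8.5],[0.55,-0.006,0.0078,-0.003,-8.5],[0.55,-0.007,0.0095,-0.003,-8.5]]'
python3 -c "
from h import *
b=look()"
python3 -m handwheel '[[0.55,-0.0015,0.002,-0.001,-2],[0.55,-0.003,0.004,-0.001,-2],[0.55,-0.003,0.004,-0.001,-2]]'
python3 -c "
from h import *
b=look()"
```

```text
time: 15.05
ee_pos: [0.4672, -0.1927, 0.0541]
tcp_rot: [-179.4, 0.9, -54.4]
wrist_force: [24.2, -27.7, -16.1]
opening: 0.0384
t 15.05 platen z 0.1270 (108) valve 0.084 [ 26  16 216] [235.4 260.3] ee [ 0.4672 -0.1927  0.0541] F [ 24.2 -27.7 -16.1]
time: 15.4
ee_pos: [0.468, -0.1927, 0.054]
tcp_rot: [-179.3, 0.1, -56.5]
wrist_force: [19.1, -21.6, -15.2]
opening: 0.0384
t 15.40 platen z 0.1270 (108) valve 0.046 [ 26  15 214] [235.3 260.2] ee [ 0.468  -0.1927  0.054 ] F [ 19.1 -21.6 -15.2]
```

```bash
python3 -m handwheel '[[0.55,0.004,-0.005,0,0],[0.55,0.005,-0.007,0.01,0],[0.55,0.005,-0.007,0.05,0],[0.55,0.003,0,0.09,0],[0.55,-0.03,0.02,0.12,0]]'
python3 -m handwheel '[[0.3,-0.03,0.03,0.01,8],[0.2,-0.06,0.06,0.01,16],[0.1,-0.08,0.10,0.01,24],[0,-0.09,0.14,0.01,32],[0,-0.09,0.17,0.01,40]]'
python3 - <<'E'
from h import *
a=cam("top");b=look('s11')
for c in(a,b):
    m,s,ce=red(c["color"])
    P=np.argwhere(m)[:,::-1].astype(float); d=P-P.mean(0); u=np.linalg.svd(d,full_matrices=False)[2][0]
    t=d@u; c['e']=[P.mean(0)+u*t.min(),P.mean(0)+u*t.max()]; print(s,np.round(c['e'],1).tolist())
for i in(0,1): print(tri(a,a['e'][i],b,b['e'][i]))
print(valve(dict(b,color=cv2.imread('pics/scene0.png')))[0], 'initial')
cv2.imwrite('pics/t11.png',a['color'])
j=np.hstack([cv2.imread('pics/scene0.png')[235:290,200:280],b['color'][235:290,200:280]]);cv2.imwrite('pics/cmp.png',cv2.resize(j,None,fx=5,fy=5))
E
```

```text
time: 15.95
ee_pos: [0.4392, -0.173, 0.1764]
tcp_rot: [-179.2, 0.1, -56.5]
wrist_force: [-0.8, 1.2, 0.5]
opening: 0.0388
time: 16.45
ee_pos: [0.3475, -0.0014, 0.1878]
tcp_rot: [-179.1, -0.0, -16.3]
wrist_force: [0.6, -0.4, 0.3]
opening: 0.0853
t 16.50 platen z 0.1275 (110) valve 0.014 [ 33  16 246] [231.2 261.5] ee [0.3481 0.0012 0.1877] F [ 0.5 -0.1 -0.1]
[371 215  17  24 117] [[371.0, 215.0], [386.0, 237.4]]
[215 254  33  16 246] [[246.8, 256.3], [215.2, 266.7]]
(array([ 0.52880495, -0.15750785,  0.11152179]), np.float64(0.0009486084642277217))
(array([ 0.4630758 , -0.20614489,  0.06728546]), np.float64(0.0006894376057061232))
0.023821281579077702 initial
```

View pics/cmp.png

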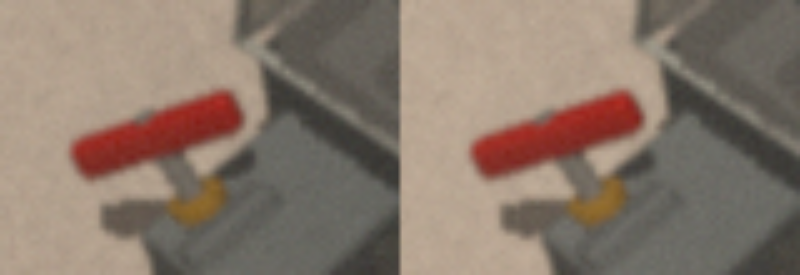

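View pics/t11.png

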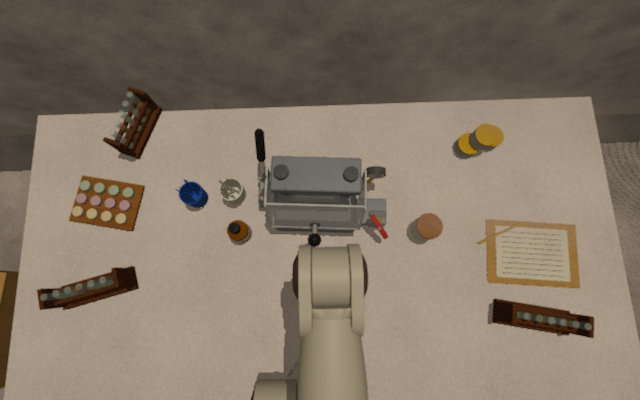

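The bar is back at its starting pixels: top (371,215)–(386,237), scene (247,256)–(215,267). It met about 1 Nm, roughly twice its turning torque, so it is on the stop. The platen stays down and nothing else has moved. Now the knob.

```bash
python3 -m handwheel '[[0,0,0.005,0.005,8.5],[0,0.01,0.01,0.01,17],[0,0.02,0.012,0.01,25.5],[0,0.03,0.015,0.01,34],[0,0.04,0.018,0.01,42.5]]'
python3 -m handwheel '[[0,0.02,0.001,0.01,8.5],[0,0.04,0.002,0.01,17],[0,0.05,0.003,0.01,25.5],[0,0.06,0.003,0.01,34],[0,0.065,0.003,0.01,42.5]]'
python3 - <<'E'
from h import *
o=get_obs();print(o['ee_pos'],o['tcp_rot'],o['q'])
H=PO+[0,0,.24]; T0=None
for th in np.arange(0,1.31,.1):
    al=th-np.arctan2(.103,.168); r=.197
    K=H-r*np.cos(al)*PX+[0,0,r*np.sin(al)]
    if T0 is None:T0=K
    print('%.1f'%th,K.round(4),(K-T0).round(4))
E
```

```text
time: 17.05
ee_pos: [0.3887, 0.0172, 0.1982]
tcp_rot: [-179.1, -0.0, 26.6]
wrist_force: [-0.4, 0.5, 0.2]
opening: 0.0853
time: 17.55
ee_pos: [0.4541, 0.0196, 0.2086]
tcp_rot: [-179.1, -0.0, 69.3]
wrist_force: [-0.1, -0.4, 0.1]
opening: 0.0857
[0.45410955 0.01959585 0.208553  ] [-1.79091890e+02 -1.77244367e-02  6.93400360e+01] [ 2.23912197 -7.61525711 -4.81447392 93.63044191  0.36966735 22.89626905]
0.0 [0.4576 0.0216 0.137 ] [0. 0. 0.]
0.1 [0.4482 0.0222 0.1543] [-0.0094  0.0007  0.0173]
0.2 [0.4406 0.0228 0.1725] [-0.0171  0.0012  0.0354]
0.3 [0.4348 0.0232 0.1913] [-0.0229  0.0016  0.0542]
0.4 [0.4309 0.0235 0.2106] [-0.0268  0.0019  0.0735]
0.5 [0.4289 0.0236 0.2302] [-0.0287  0.002   0.0931]
0.6 [0.4289 0.0236 0.2498] [-0.0287  0.002   0.1128]
0.7 [0.4309 0.0235 0.2694] [-0.0268  0.0019  0.1324]
0.8 [0.4348 0.0232 0.2887] [-0.0229  0.0016  0.1517]
0.9 [0.4406 0.0228 0.3076] [-0.0171  0.0012  0.1705]
1.0 [0.4482 0.0222 0.3257] [-0.0094  0.0007  0.1887]
1.1 [0.4576 0.0216 0.343 ] [ 0.     -0.      0.2059]
1.2 [0.4687 0.0208 0.3592] [ 0.0111 -0.0008  0.2222]
1.3 [0.4814 0.0199 0.3743] [ 0.0237 -0.0017  0.2373]
```

```bash
python3 -m handwheel '[[0,0.003,0.002,-0.005,8.5],[0,0.0035,0.002,-0.025,16.7],[0,0.0035,0.002,-0.055,16.7],[0,0.0035,0.002,-0.085,16.7],[0,0.0035,0.002,-0.0935,16.7]]'
python3 - <<'E'
from h import *
b=look('s12');a=cam('top')
i=b['color'][130:260,200:370];j=a['color'][180:280,260:400]
cv2.imwrite('pics/z12.png',cv2.resize(i,None,fx=4,fy=4)); cv2.imwrite('pics/t12.png',cv2.resize(j,None,fx=4,fy=4))
E
```

```text
time: 18.05
ee_pos: [0.4561, 0.021, 0.1128]
tcp_rot: [-178.9, 0.0, 85.9]
wrist_force: [-1.3, -0.1, 0.8]
opening: 0.0852
t 18.05 platen z 0.1270 (112) valve 0.012 [ 33  16 245] [231.1 261.5] ee [0.4561 0.021  0.1128] F [-1.3 -0.1  0.8]
```

View pics/z12.png

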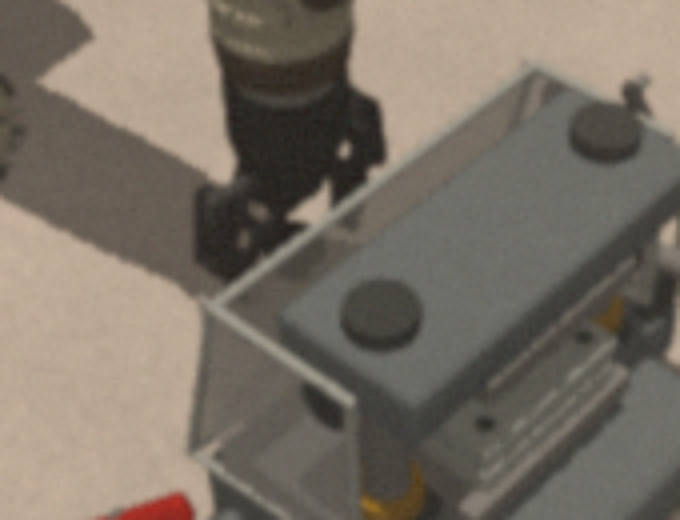

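View pics/t12.png

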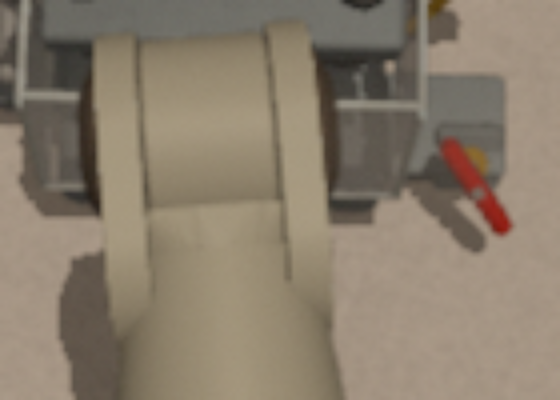

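The fingers stand on either side of the ball, clear of the guard. Gripping it.

```bash
python3 -m handwheel '[[0.4,0.001,0.0005,0,0],[0.7,0.001,0.0005,0,0],[0.8,0.001,0.0005,0,0],[0.8,0.001,0.0005,0,0],[0.8,0.001,0.0005,0,0]]' 40
```

```text
time: 18.65
ee_pos: [0.4585, 0.0196, 0.1166]
tcp_rot: [-179.1, 0.3, 85.9]
wrist_force: [-2.4, -14.0, 9.9]
opening: 0.0381
```

```bash
python3 -m handwheel '[[0.8,-0.0045,-0.001,0.008,0],[0.8,-0.0094,-0.001,0.0173,0],[0.8,-0.0135,-0.001,0.026,0],[0.8,-0.0171,0,0.0354,0],[0.8,-0.02,0,0.045,0]]'
python3 -c "
from h import *
b=look()
i=b['color'][130:260,200:370]
cv2.imwrite('pics/z13.png',cv2.resize(i,None,fx=4,fy=4))"
```

```text
time: 19.15
ee_pos: [0.4383, 0.0206, 0.1621]
tcp_rot: [-179.1, 0.1, 85.9]
wrist_force: [1.9, 8.7, -4.4]
opening: 0.0377
t 19.15 platen z 0.1270 (112) valve 0.020 [ 33  17 249] [231.4 261.4] ee [0.4383 0.0206 0.1621] F [ 1.9  8.7 -4.4]
```

View pics/z13.png

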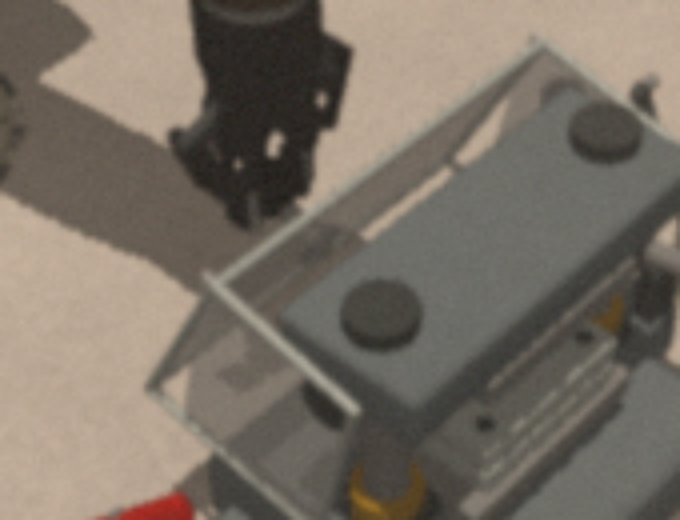

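```bash
python3 -m handwheel '[[0.8,-0.005,0,0.019,0],[0.8,-0.008,0,0.038,0],[0.8,-0.009,0,0.058,0],[0.8,-0.008,0,0.0775,0],[0.8,-0.005,0,0.097,0]]'
python3 -c "
from h import *
b=look()"
```

```text
time: 19.7
ee_pos: [0.433, 0.0211, 0.2619]
tcp_rot: [-179.2, 0.1, 86.0]
wrist_force: [5.9, 2.1, -4.0]
opening: 0.038
t 19.70 platen z 0.1270 (111) valve 0.006 [ 33  16 247] [231.3 261.5] ee [0.433  0.0211 0.2619] F [ 5.9  2.1 -4. ]
```

```bash
python3 -m handwheel '[[0.8,0.005,0,0.019,0],[0.8,0.0115,0,0.038,0],[0.8,0.02,0,0.055,0],[0.8,0.027,0,0.067,0],[0.8,0.034,0,0.077,0]]'
python3 -c "
from h import *
b=look()
i=b['color'][80:260,180:400]
cv2.imwrite('pics/z14.png',cv2.resize(i,None,fx=3,fy=3))"
```

```text
time: 20.25
ee_pos: [0.4679, 0.019, 0.3422]
tcp_rot: [-179.4, 0.3, 85.9]
wrist_force: [1.9, -15.0, -3.1]
opening: 0.0378
t 20.25 platen z 0.1270 (111) valve 0.009 [ 33  16 246] [231.1 261.5] ee [0.4679 0.019  0.3422] F [  1.9 -15.   -3.1]
```

View pics/z14.png

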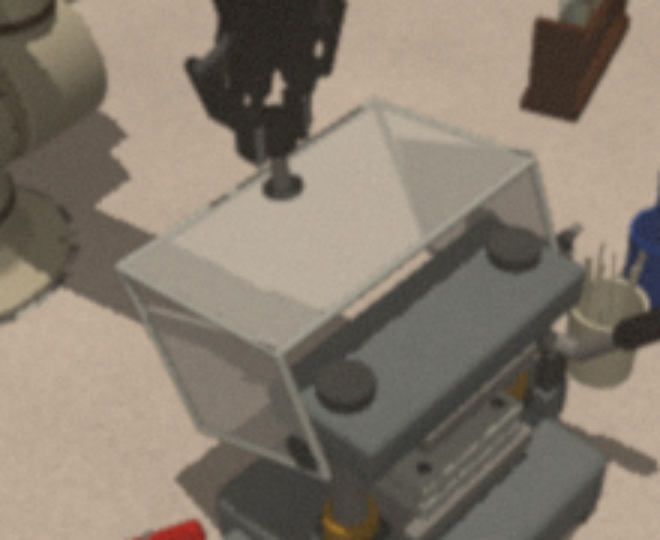

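Guard is at about 1.18 rad, past over-centre. Letting go and drawing back to the front.

```bash
python3 -m handwheel '[[0,0.001,-0.001,0.002,0],[0,0.001,-0.001,0.004,0],[0,-0.03,0,0.006,0],[0,-0.08,0,0.008,0],[0,-0.13,0,0.008,0]]'
python3 -c "
from h import *
b=look()
i=b['color'][80:260,180:400]
cv2.imwrite('pics/z15.png',cv2.resize(i,None,fx=3,fy=3))"
```

```text
time: 20.8
ee_pos: [0.3371, 0.0191, 0.3507]
tcp_rot: [-179.4, 0.3, 85.9]
wrist_force: [-0.3, 0.4, 1.4]
opening: 0.0855
t 20.80 platen z 0.1275 (108) valve 0.006 [ 33  16 245] [231.2 261.5] ee [0.3371 0.0191 0.3507] F [-0.3  0.4  1.4]
```

View pics/z15.png

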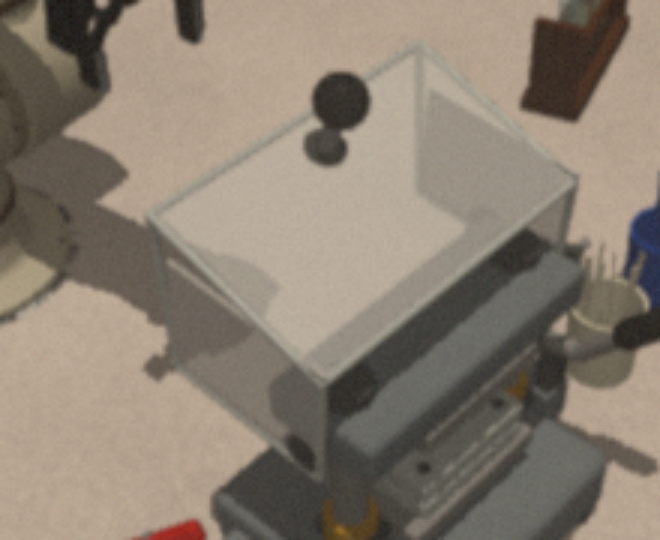

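Guard is swinging up by itself. Backing off further and waiting out the rest of the swing.

```bash
python3 -m handwheel '[[0,-0.02,0,0,0],[0,-0.03,0,0,0],[0,-0.03,0,0,0],[0,-0.03,0,0,0],[0,-0.03,0,0,0]]'
for i in 1 2 3 4 5 6; do python3 -m handwheel '[[0,0,0,0,0],[0,0,0,0,0],[0,0,0,0,0],[0,0,0,0,0],[0,0,0,0,0]]' >/dev/null; done
python3 - <<'E'
from h import *
b=look('s16'); a=cam('top'); cv2.imwrite('pics/t16.png',a['color'])
d=cv2.absdiff(a['color'],cv2.imread('pics/top0.png')).max(2)
for nm,(x,y,w,h) in dict(candle=(410,210,38,35),bottle=(222,215,30,32),cup=(214,172,34,34),blue=(172,175,38,38),valve=(366,210,26,32)).items():
    print(nm,d[y:y+h,x:x+w].max(),(d[y:y+h,x:x+w]>40).sum())
E
```

```text
time: 21.35
ee_pos: [0.3014, 0.019, 0.3529]
tcp_rot: [-179.5, 0.3, 85.9]
wrist_force: [0.1, 0.7, -1.0]
opening: 0.0854
t 24.35 platen z 0.1270 (108) valve 0.014 [ 33  16 246] [231.1 261.5] ee [0.3014 0.019  0.3529] F [-0.8  0.5 -0.2]
candle 7 0
bottle 16 0
cup 5 0
blue 14 0
valve 101 26
```

```bash
python3 -m handwheel '[[0,0,0,0,0],[0,0,0,0,0],[0,0,0,0,0],[0,0,0,0,0],[0,0,0,0,0]]'
python3 - <<'E'
from h import *
b=look('s17'); print((cv2.absdiff(b['color'],cv2.imread('pics/s16.png')).max(2)>40).sum())
E
```

```text
time: 24.95
ee_pos: [0.3014, 0.019, 0.3529]
tcp_rot: [-179.5, 0.3, 85.9]
wrist_force: [0.8, -0.0, -0.6]
opening: 0.0853
t 24.95 platen z 0.1270 (108) valve 0.009 [ 33  16 245] [231.1 261.5] ee [0.3014 0.019  0.3529] F [ 0.8 -0.  -0.6]
0
```

View pics/s17.png

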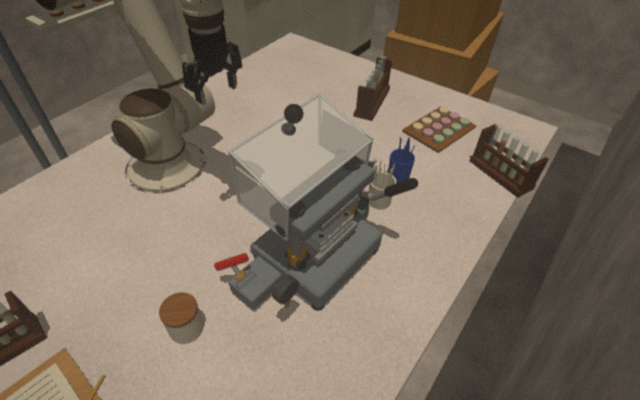

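View pics/t16.png

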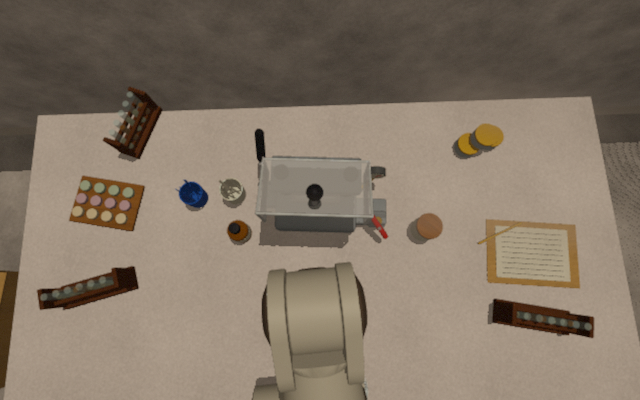

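Run:
```python
from h import *
c=viewer; import math
a=cam('top');al=1.66-np.arctan2(.103,.168)
print(proj(a,PO+[0,0,.24]-.197*np.cos(al)*PX+[0,0,.197*np.sin(al)]))
from workcell import job_done
print(job_done())
```

```text
[314.1548928  191.79080619]
the job is handed in; nothing more can be done
None
```

The job is done and handed in at about 25 s. The platen is down, the valve is shut again, and the guard is standing up by itself.

- **Valve and platen:** The moves only allow yaw, so I could not grip the valve in line with its stem. I straddled the end of the bar with the fingers upright and pushed it round instead. The platen started to sink at about 0.55 rad and went down at about 6.4 mm/s. It stopped 44 mm down, measured against the expected 45 mm, with the mould still standing on it.
- **Shutting the valve:** I pushed the bar back until it met about 1 Nm, twice its turning torque, so I take it to be on its stop. With the hand out of the way it measured about 0.01 rad, against 0.02 rad at the start. A partly hidden reading during the turn gave 0.05–0.08 rad; the clear views afterwards disagreed with it.
- **Guard:** I lifted it by the knob to about 1.18 rad, let go and drew back to the front. It swung up by itself. The knob appears at about (314,192) in the top view, where the calculation puts it for 1.66 rad. Nothing in the scene view changed over the last 0.6 s.
- **Surroundings:** The bottle, cup, candle and blue cup show no change between the first and last top pictures. The pixels that changed around the valve there I put down to the raised guard's frame, without checking them further.

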